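# Send a used cake tin through the wash-up hatch

## Robot

A 6-joint arm with a two-finger parallel gripper is mounted at the origin on the work surface. World frame = base frame: x ahead of the robot, y to its left, z up, the work surface at z = 0. Lengths are in m, angles in rad, forces in N, time in s.
With the tool pointing down it reaches from about 0.375 to 0.9 m from the base axis. Payload 3.1 kg.
Tool frame: the origin (TCP) lies at the very end of the fingers, on their centre line; the grasp point (between the pads) lies 19 mm behind it (grip_depth is the distance from the TCP to the grasp point, in m); z points along the fingers, y is the line along which they close (so a half turn about z gives the same grasp; the last joint's range is limited). The gripper opens to 85 mm and grips with 20 to 120 N. Pads are 22 mm wide; open, the fingers measure 114 mm over their backs; the gripper's body (76 mm by 85 mm) begins 54 mm behind the grasp point. The pads swing forward as they close: fully open they stand 13 mm farther back than shut.
Start: joints at [-1.395, 0.527, 1.433, -0, 1.181, -0.178], TCP at [0.217, -0.586, 0.231] pointing down, gripper open.
Joint ranges: [-3.08, 3.08], [-0.75, 2.2], [0.22, 2.44], [-1.43, 4.57], [0, 2.65], [-2.85, 2.85]. Speed limits (rad/s): [2.79, 2.79, 3.14, 3.14, 3.14, 3.14].

## Interface

Orientations are given as a unit quaternion [x, y, z, w].
In Python, from station import * gives the robot as it stands.
- The arm moves only by the tool apply_moves, never from a script. Its argument "plan" is a list of rows, each a list of 7 numbers: the shift along the tool's x, y, z in m, then the turn, a rotation vector about the tool's x, y, z in rad, then the gripper command: -1 is fully open, 1 is shut, values between are in proportion. In form: [[dx, dy, dz, wx, wy, wz, jaw], ...]. A call has 1 to 8 rows; each row shifts and turns the commanded pose from where the row before left it, along the tool's axes as they then stand; what a row does not reach is not made up. A row lasts 1/8 s, in which the tool goes at most 62.5 mm and 10.7 degrees, less where a joint would pass 70% of its speed; a pose out of reach is approached as far as the arm can. A call is refused whole if a number of a shift passes 0.0625 or a number of a turn 0.188, either way. A call with a gripper value outside its range is refused whole. The fingers move at their own pace and stop on an object; "force" is the grip in N (left out, the last holds). Time passes only in rows, so rows that do not move let the fingers close. It gives the time, the measured TCP pose, the force, the opening and the grip force at its end, in the units of the state.
- sense(): the state, without advancing time (a new reading comes with each control period).
- snapshot(name): name is "side" or "top" or "wrist"; returns the picture (480x640x3 uint8, red, green, blue); there is no depth.
- calibration(name): a dict with "camera_matrix" (3x3 intrinsics, pixels), "R" (3x3) and "t" (3): a world point X has camera coordinates R X + t; the wrist camera has in their place "mount" (4x4, takes a point from camera to tool coordinates, whose origin is the TCP and whose axes are the flange's). Camera axes: x right, y down, z forward; pixel columns grow to the right and rows downward; lengths in m; the calibration is good to about 2 mm. A picture is of the moment at which its call begins: read the wrist's pose just before it. calibration takes no time and is no camera call.
- sign_off(): hands the job in; it is judged then, once.
The state is a dict: "t": time; "q": joint angles; "qd": joint speeds; "tau": joint torques, N m; "tcp_pos": TCP position; "tool_rot": TCP orientation; "force": force on the tool from outside, world axes, zero at the start; "ft_torque": the same for the moment, N m; "finger_gap": opening from 0.0 (shut) to 1.0 (fully open); "gripper_force": force on a finger pad.
Only numpy, scipy, OpenCV 4.12 (cv2) and the standard library are available. Lean on these libraries where they do the work, as an engineer would, in place of code of your own. Each camera call takes 0.05 s, during which the arm holds its last target. There are 200 camera calls.

## Task

Send the small rectangular cake tin standing in the lane of the wash-up hatch through to the tub: push the self-closing flap open with one finger before the tin gets to it, and while that finger keeps the flap open, push the tin along the deck with the other finger until it drops off the end of the deck into the tub. Do not pick the tin up or let the flap press against it, and leave the other bakeware alone. At the end the tin lies in the tub and the flap has swung shut.

Things in the scene. Friction and masses are not known exactly. Their poses are not given: they have to be found in the camera images.
- hatch: Steel wash-up hatch, fixed to the bench. Origin on the bench top, below the middle of the line where its deck ends and its flap stands. x axis: level, through the doorway from the deck to the tub, the way the tin is pushed; y: left of that; z: up. Hatch x, y, z below are in this frame.
- deck_edge (a point): Middle of the deck's sheer far edge, on the deck's top. The flat deck lies 85 mm above the bench, hatch x -190 to 0, y -180 to 180 mm. Along this edge stands a 6 mm panel, 50 mm high above the deck, with a doorway from y = -68 to 60 mm, open at the top with nothing overhead; the shut flap fills it.
- lane_start (a point): Open near end of the lane, on the deck's top, midway between two straight rails 6 mm wide and 12 mm high that run along the deck to the doorway (hatch x -184 to -4 mm, rail centres at hatch y = -71 and 63 mm).
- tub (a point): Middle of the floor of the open grey tub beyond the deck's edge: inside hatch x 7 to 197, y -115 to 115 mm, floor 8 mm and rim 68 mm above the bench.
- flap (a joint): Flap angle, rad: 0 shut across the doorway, up to 1.55 as it swings away from the deck, over the tub (it opens only that way). Upright aluminium plate, 4 mm thick, from 5 to 47 mm above the deck, near face at hatch x = 0 when shut. Upright hinge at the right jamb. A light spring shuts it: 0.03 N m when shut, 0.085 N m fully open.
- flap_hinge (a point): On the flap's hinge axis (hatch x = 2, y = -65 mm), 26 mm above the deck.
- flap_edge (a point): Middle of the flap's free upright edge, 122 mm from the hinge, 26 mm above the deck; moves with the flap.
- tin_center (a point): Centre, 16 mm above the underside, of the small dark-steel cake tin: open top, 42 mm long (x), 54 mm wide (y), 32 mm high, 70 to 140 g. It stands on the deck between the rails, within 0.2 rad of square, centre 78 to 108 mm before the flap: an open gripper fits over it, a finger before and a finger behind it. It topples off once its centre passes the edge.
- pastry_ring: Loose bystander: steel pastry ring, 60 mm across, 40 mm high, standing on the deck left of the lane. Origin at the centre of its underside.
- round_mould: Loose bystander: round dark mould, 64 mm across, 30 mm high, on the deck right of the lane. Origin at the centre of its underside.
- loaf_tin: Loose bystander: rectangular dark tin, 60 x 45 x 34 mm high, on the deck left of the lane, outside the rails. Origin at the centre of its underside.
- mixing_bowl: Loose bystander: steel bowl, 170 mm across, 80 mm high, on the bench to the left. Origin at the centre of its underside.
- sugar_jar: Loose bystander: jar, 80 mm across, 130 mm high, on the bench to the left. Origin at the centre of its underside.
- spatula: Loose bystander: spatula lying on the bench to the right. Origin on its underside.
- measure_cup: Loose bystander: aluminium measuring cup with a handle, 80 mm across, 90 mm high, on the bench to the right. Origin at the centre of its underside.
Mind the look-alikes: they are no part of the job. Leave any turquoise or yellow look-alike of the part that bears tin_center alone.

How it is judged:
On the way, in this order (a step that is already met when the one before it is completed fails the run):
1. a finger holds the flap open by at least 0.3 rad while the tin is still wholly on the deck side of it (value of joint flap above 0.3 rad and contact force between the fingers and flap above 0.1 N and x of tin_center in the frame of hatch below -0.022 m), for 0.05 s.
2. the tin's centre passes the deck edge while a finger still holds the flap open by at least 0.3 rad (x of tin_center in the frame of hatch above 0 m and value of joint flap above 0.3 rad and contact force between the fingers and flap above 0.1 N), for 0.02 s.
At the end, for the whole second after the job is handed in: The tin lies still inside the tub (its centre within the tub's walls and less than 60 mm above the bench) and the flap has closed to within 0.06 rad (x of tin_center in the frame of hatch between 0.007 and 0.197 m and y of tin_center in the frame of hatch between -0.115 and 0.115 m and z of tin_center in the frame of hatch below 0.06 m and linear speed of tin below 0.02 m/s and value of joint flap below 0.06 rad); the robot touches nothing.
It fails at once if the tin is lifted: its centre more than 20 mm above where it stands on the deck (z of tin_center in the frame of hatch above 0.121 m).
It fails at once if the flap presses on the tin with more than 0.3 N (contact force between tin and flap above 0.3 N).
It fails at once if another piece of bakeware is moved by more than 25 mm (distance of any of pastry_ring, round_mould, loaf_tin, mixing_bowl, sugar_jar, spatula, measure_cup from where it was at the start of the episode above 0.025 m).
It also fails if it takes over 32 s, if anything falls off the work surface, if the arm or the gripper's body presses on something with over 40 N, if the wrist force passes 120 N, or if a joint passes its speed limit or range.

## Working session

There is one attempt and no reset: what is moved stays moved. The work goes in short steps, Python scripts to look and compute and a tool call to move; the robot and the scene stay as the last step left them, time stands still between calls to the robot, and variables do not carry over. Pictures are saved under pics/ and viewed, at most 10 in all, crops included, and the job is handed in when it is done.

Besides the shell and the picture viewer there is one more tool, called after "Call:" by a JSON object that holds its "api" and its "payload". apply_moves: Moves the arm, as the interface text tells. Its arguments: {"type":"object","properties":{"plan":{"type":"array"},"force":{"type":"number"}},"required":["plan"]}

```bash
mkdir -p pics; ls; python3 - <<'E'
from station import *
import cv2,json
for n in("top","side"):
    cv2.imwrite(f"pics/{n}0.png",snapshot(n)[:,:,::-1]); c=calibration(n); print(n,{k:c[k] if not hasattr(c[k],'tolist') else c[k].tolist() for k in c})
s=sense(); print(s)
print(calibration("wrist"))
E
```

```text
pics
top {'camera_matrix': [[498.7065371683981, 0.0, 324.46003222963645], [0.0, 498.7065371683981, 237.8536555257491], [0.0, 0.0, 1.0]], 'R': [[0.01399312567440092, -0.9997888279046957, -0.01504965218253891], [-0.9959518709560947, -0.012599711381423458, -0.08900066298718805], [0.08879224725681074, 0.016234126710722836, -0.9959178630575041]], 't': [0.0066835440712853305, 0.5589406032591238, 1.4081290284483345]}
side {'camera_matrix': [[618.6035935638574, 0.0, 314.34711917110457], [0.0, 618.6035935638574, 239.73567561925415], [0.0, 0.0, 1.0]], 'R': [[-0.9896284826296298, -0.14299654525602362, 0.013691399235215538], [-0.1216161462211213, 0.7832912240715113, -0.6096428227010274], [0.07645246462017376, -0.6049849967870242, -0.792557994291967]], 't': [0.5401101549260788, 0.10193563742367524, 1.6564308373583636]}
{'t': 0.1, 'q': array([-1.39549979e+00,  5.28375673e-01,  1.43379738e+00, -8.59705120e-06,
        1.18138872e+00, -1.78466683e-01]), 'qd': array([ 0.00202262, -0.0031682 , -0.00184518,  0.0013165 , -0.00085381,
       -0.00062738]), 'tau': array([ 7.30137776e-05, -4.43303490e+01, 
[... 219 characters left out ...]
04]), 'force': array([0.19968051, 0.06961071, 0.79775558]), 'ft_torque': array([ 0.0345602 , -0.04914954,  0.04672792]), 'gripper_force': 0.0, 'finger_gap': 1.0015219220382128}
{'camera_matrix': array([[388.01248912,   0.        , 319.17809861],
       [  0.        , 388.01248912, 239.13192657],
       [  0.        ,   0.        ,   1.        ]]), 'mount': array([[ 1.37013077e-04, -9.52518091e-01, -3.04481965e-01,
         7.79696485e-02],
       [ 9.99999946e-01,  2.21225090e-04, -2.42076178e-04,
         5.24964685e-04],
       [ 2.97940989e-04, -3.04481916e-01,  9.52518070e-01,
        -1.41497181e-01],
       [ 0.00000000e+00,  0.00000000e+00,  0.00000000e+00,
         1.00000000e+00]])}
```

View pics/top0.png

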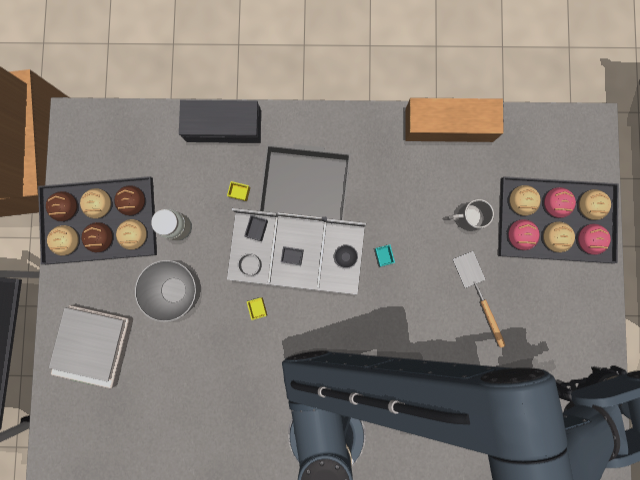

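View pics/side0.png

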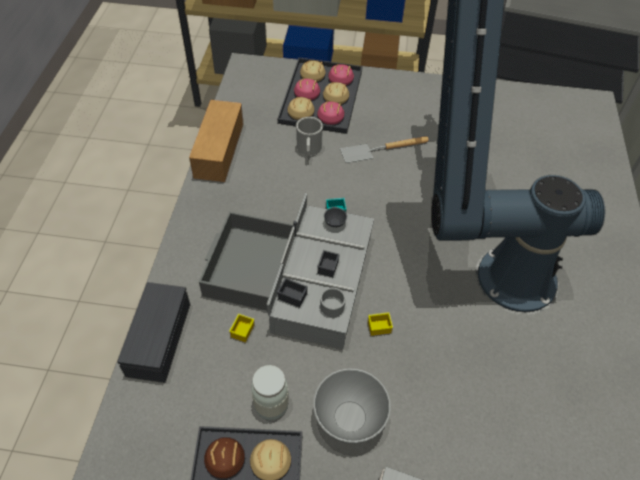

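```bash
python3 - <<'E'
import cv2
a=cv2.imread("pics/top0.png")[200:305,215:380]; b=cv2.imread("pics/side0.png")[190:345,255:385]
cv2.imwrite("pics/ct.png",cv2.resize(a,None,fx=4.8,fy=4.8,interpolation=cv2.INTER_CUBIC))
cv2.imwrite("pics/cs.png",cv2.resize(b,None,fx=3.8,fy=3.8,interpolation=cv2.INTER_CUBIC))
E
```

```text
(no output)
```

View pics/ct.png

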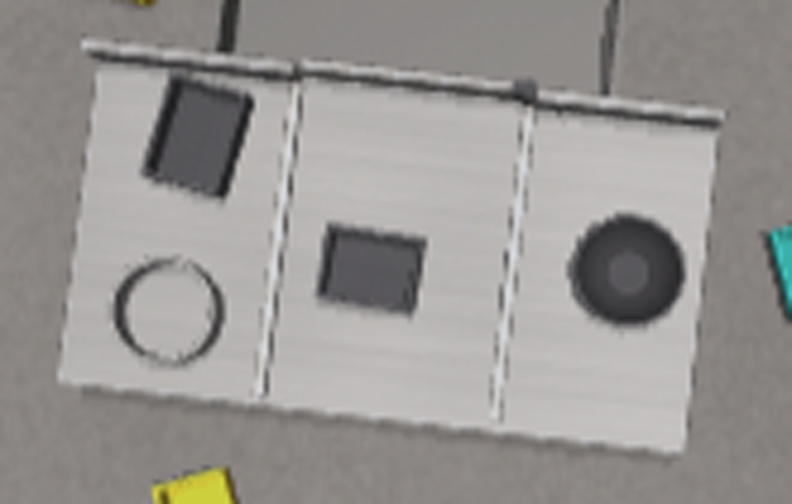

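```bash
cat > h.py <<'E'
import numpy as np,cv2
from station import *
def ray(n,px,z,pose=None):
    c=calibration(n);K=c["camera_matrix"]
    d=np.c_[np.atleast_2d(px),np.ones(len(np.atleast_2d(px)))]@np.linalg.inv(K).T
    if n=="wrist":
        from scipy.spatial.transform import Rotation as R
        M=c["mount"];Rt=R.from_quat(pose[1]).as_matrix();d=d@(Rt@M[:3,:3]).T;C=pose[0]+Rt@M[:3,3]
    else: R=np.array(c["R"]);C=-R.T@np.array(c["t"]);d=d@R
    return C+d*((z-C[2])/d[:,2])[:,None]
E
python3 - <<'E'
from h import *
f=lambda p:(np.array(p)+.5)/4.8-.5+[215,200]
P=ray("top",f([(60,382),(684,452),(722,127),(97,68)]),.085);print(P.round(4))
nl,nr,fr,fl=P[:,:2]
print("len",np.linalg.norm(nl-nr),np.linalg.norm(nl-fl),np.linalg.norm(nr-fr))
ya=(nl-nr)/np.linalg.norm(nl-nr);ang=np.arctan2(-ya[0],ya[1])
a2=np.arctan2(*((fl+fr-nl-nr)[::-1]))
print("yaw",ang,a2)
h=ang; X=np.array([np.cos(h),np.sin(h)]);Y=np.array([-X[1],X[0]])
ctr=P[:,:2].mean(0);O=ctr+.095*X;print("O",O, "near mid+190",(nl+nr)/2+.19*X)
g=cv2.cvtColor(cv2.imread("pics/top0.png"),6)
m=np.zeros_like(g);m[244:268,278:308]=(g[244:268,278:308]<125)*255
c=max(cv2.findContours(m,0,1)[0],key=cv2.contourArea);r=cv2.minAreaRect(c);print(r)
b=cv2.boxPoints(r)
for z in(.085,.117):
    T=ray("top",b,z)[:,:2];print(z,((T-O)@np.c_[X,Y]).round(4).tolist(), ((T.mean(0)-O)@np.c_[X,Y]).round(4))
# rails ends / bystander check
for q,z in(((262,395),.097),((496,420),.097),((298,72),.135),((526,90),.135)): 
    print(q,((ray("top",f(q),z)[0,:2]-O)@np.c_[X,Y]).round(4))
cc=calibration("top");print("cam",-np.array(cc["R"]).T@np.array(cc["t"]))
E
```

```text
[[ 0.4364  0.2784  0.085 ]
 [ 0.4017 -0.0779  0.085 ]
 [ 0.5875 -0.0981  0.085 ]
 [ 0.6173  0.2626  0.085 ]]
len 0.35793273190440916 0.18165807203550827 0.18684968763813847
yaw -0.09688737225041641 -0.09793194953883448
O [0.60527818 0.08205553] near mid+190 [0.60815262 0.08187284]
((291.7456359863281, 255.6531524658203), (20.9838924407959, 15.9660062789917), 8.746162414550781)
0.085 [[-0.1242, 0.0399], [-0.0803, 0.0384], [-0.0828, -0.0194], [-0.1266, -0.0177]] [-0.1035  0.0103]
0.117 [[-0.1251, 0.0365], [-0.0823, 0.035], [-0.0847, -0.0214], [-0.1275, -0.0198]] [-0.1049  0.0076]
(262, 395) [-0.1815  0.0618]
(496, 420) [-0.1808 -0.0712]
(298, 72) [-0.0013  0.0587]
(526, 90) [ 0.0024 -0.0684]
cam [ 0.43155348 -0.00913512  1.45222752]
```

Call:
{"api": "apply_moves", "payload": {"plan": [[0,0,0,0,0,-0.187,-1],[0,0,0,0,0,-0.187,-1],[0,0,0,0,0,-0.187,-1],[0,0,0,0,0,-0.187,-1],[0,0,0,0,0,-0.187,-1],[0,0,0,0,0,-0.185,-1],[0,0,0,0,0,0,-1]]}}

```text
t: 0.98
tcp_pos: [0.2165, -0.5859, 0.2308]
tool_rot: [0.741, 0.671, 0.0, -0.0]
force: [-0.2, -0.3, 0.3]
finger_gap: 1.002
gripper_force: 0.0
```

```bash
cat > pos.py <<'E'
from h import *
from scipy.spatial.transform import Rotation as R
O=np.array([.607,.082,.085]);h=-.097;X=np.array([np.cos(h),np.sin(h)]);Y=np.array([-X[1],X[0]])
s=sense();m=R.from_quat(s["tool_rot"]).as_matrix()
print("t",s["t"],"tcp",s["tcp_pos"].round(4),"hatch",((s["tcp_pos"]-O)[:2]@np.c_[X,Y]).round(4),"z-deck",round(s["tcp_pos"][2]-.085,4))
print("tooly yaw",np.arctan2(m[1,1],m[0,1]).round(4),"zaxis",m[:,2].round(3),"F",s["force"].round(2),"gap",s["finger_gap"])
tgt=np.r_[O[:2]+X*-.104+Y*.008,s["tcp_pos"][2]]
print("tool shift to tin",(m.T@(tgt-s["tcp_pos"])).round(4))
E
python3 pos.py
```

```text
t 0.975 tcp [ 0.2165 -0.5859  0.2308] hatch [-0.324  -0.7026] z-deck 0.1458
tooly yaw -0.0991 zaxis [-0.     0.001 -1.   ] F [-0.22 -0.32  0.32] gap 1.0021671202078606
tool shift to tin [7.110e-01 2.185e-01 7.000e-04]
```

Translate over the tin (12 rows of 0.059, 0.018).

Call:
{"api": "apply_moves", "payload": {"plan": [[0.059,0.018,0,0,0,0,-1],[0.059,0.018,0,0,0,0,-1],[0.059,0.018,0,0,0,0,-1],[0.059,0.018,0,0,0,0,-1],[0.059,0.018,0,0,0,0,-1],[0.059,0.018,0,0,0,0,-1]]}}

```text
t: 1.72
tcp_pos: [0.3588, -0.2427, 0.2314]
tool_rot: [0.742, 0.67, 0.0, 0.0]
force: [0.3, -0.5, 0.6]
finger_gap: 1.002
gripper_force: 0.0
```

Call:
{"api": "apply_moves", "payload": {"plan": [[0.059,0.018,0,0,0,0,-1],[0.059,0.018,0,0,0,0,-1],[0.059,0.018,0,0,0,0,-1],[0.059,0.018,0,0,0,0,-1],[0.059,0.018,0,0,0,0,-1],[0.059,0.018,0,0,0,0,-1],[0,0,0,0,0,0,-1],[0,0,0,0,0,0,-1]]}}

```text
t: 2.72
tcp_pos: [0.4995, 0.0975, 0.231]
tool_rot: [0.741, 0.672, -0.001, -0.0]
force: [-1.0, -0.3, -0.0]
finger_gap: 1.001
gripper_force: 0.0
```

```bash
python3 pos.py; python3 -c "
from h import *
cv2.imwrite('pics/w1.png',snapshot('wrist')[:,:,::-1])"
```

```text
t 2.725 tcp [0.4995 0.0975 0.231 ] hatch [-0.1085  0.005 ] z-deck 0.146
tooly yaw -0.0977 zaxis [-0.001 -0.001 -1.   ] F [-0.95 -0.33 -0.05] gap 1.0014204919107723
tool shift to tin [ 0.003   0.0045 -0.    ]
```

View pics/w1.png

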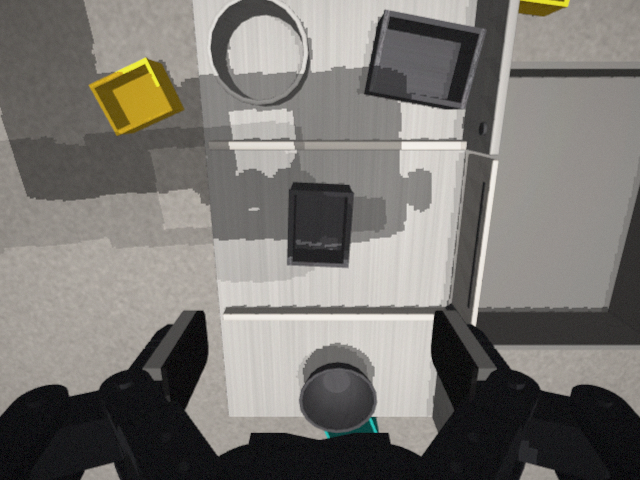

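```bash
python3 - <<'E'
from h import *
from scipy.spatial.transform import Rotation as R
O=np.array([.607,.082,.085]);h=-.097;X=np.array([np.cos(h),np.sin(h)]);Y=np.array([-X[1],X[0]])
s=sense();pose=(s["tcp_pos"],s["tool_rot"])
def H(px,z):return ((ray("wrist",px,z,pose)[:,:2]-O[:2])@np.c_[X,Y]).round(4).tolist()
print("tin rim",H([(292,184),(353,186),(348,267),(288,263)],.117))
print("rails near ends z97",H([(209,145),(224,315)],.097))
print("deck near corners",H([(208,150),(229,415)],.085))
print("panel base/flap line",H([(467,143),(452,306),(434,405)],.085))
print("panel top",H([(516,0),(497,155)],.135))
g=cv2.cvtColor(cv2.imread("pics/w1.png"),6)
for z in(.117,):
    m=np.zeros_like(g);m[170:280,270:365]=(g[170:280,270:365]<75)*255
    c=max(cv2.findContours(m,0,1)[0],key=cv2.contourArea);r=cv2.minAreaRect(c);print(r,H(cv2.boxPoints(r),z))
c=calibration("wrist");M=c["mount"];K=np.linalg.inv(c["camera_matrix"])
for p,y in(((435,312),.0425),((462,312),.0425),((207,312),-.0425),((180,312),-.0425),((435,312),.057),((207,312),-.057)):
    d=M[:3,:3]@K@[*p,1];print(p,(M[:3,3]+d*(y-M[1,3])/d[1]).round(4))
E
```

```text
tin rim [[-0.1264, 0.0384], [-0.086, 0.037], [-0.0881, -0.0207], [-0.1305, -0.0176]]
rails near ends z97 [[-0.1846, 0.0622], [-0.1843, -0.0696]]
deck near corners [[-0.189, 0.0578], [-0.1909, -0.1781]]
panel base/flap line [[-0.0019, 0.0624], [0.0007, -0.0681], [-0.0054, -0.1672]]
panel top [[-0.0026, 0.1404], [-0.0015, 0.0587]]
((319.3246154785156, 222.83285522460938), (64.12177276611328, 79.83686828613281), 3.0127875804901123) [[-0.1324, -0.0161], [-0.128, 0.0402], [-0.0857, 0.0379], [-0.0873, -0.0187]]
(435, 312) [ 0.0091  0.0425 -0.0146]
(462, 312) [ 0.022   0.0425 -0.0386]
(207, 312) [ 0.0061 -0.0425 -0.0092]
(180, 312) [ 0.02   -0.0425 -0.0349]
(435, 312) [-0.0144  0.057   0.0288]
(207, 312) [-0.0181 -0.057   0.0357]
```

Call:
{"api": "apply_moves", "payload": {"plan": [[0.003,0.001,0.03,0,0,0,-1],[0,0,0.03,0,0,0,-1],[0,0,0.03,0,0,0,-1],[0,0,0.03,0,0,0,-1],[0,0,0.02,0,0,0,-1],[0,0,0.012,0,0,0,-1],[0,0,0,0,0,0,-1]]}}

```text
t: 3.65
tcp_pos: [0.5009, 0.0993, 0.0789]
tool_rot: [0.741, 0.671, -0.001, -0.001]
force: [-0.7, 0.1, -0.8]
finger_gap: 1.0
gripper_force: 0.0
```

```bash
python3 pos.py
```

```text
t 3.65 tcp [0.5009 0.0993 0.0789] hatch [-0.1072  0.007 ] z-deck -0.0061
tooly yaw -0.0993 zaxis [-0.002 -0.    -1.   ] F [-0.73  0.06 -0.79] gap 1.000012652409919
tool shift to tin [ 0.0011  0.0032 -0.    ]
```

Call:
{"api": "apply_moves", "payload": {"plan": [[0,0.01,0,0,0,0,-1],[0,0.01,0,0,0,0,-1],[0,0.01,0,0,0,0,-1],[0,0.01,0,0,0,0,-1],[0,0.01,0,0,0,0,-1],[0,0.01,0,0,0,0,-1],[0,0.01,0,0,0,0,-1],[0,0.008,0,0,0,0,-1]]}}

```text
t: 4.65
tcp_pos: [0.5796, 0.0928, 0.0793]
tool_rot: [0.741, 0.672, -0.0, -0.0]
force: [-3.5, -1.0, 1.9]
finger_gap: 1.002
gripper_force: 1.5
```

```bash
python3 pos.py; python3 -c "
from h import *
cv2.imwrite('pics/w2.png',snapshot('wrist')[:,:,::-1])"
```

```text
t 4.65 tcp [0.5796 0.0928 0.0793] hatch [-0.0284  0.008 ] z-deck -0.0057
tooly yaw -0.0971 zaxis [-0.  0. -1.] F [-3.46 -0.99  1.9 ] gap 1.0024320142222625
tool shift to tin [-0.0001 -0.0756  0.    ]
```

View pics/w2.png

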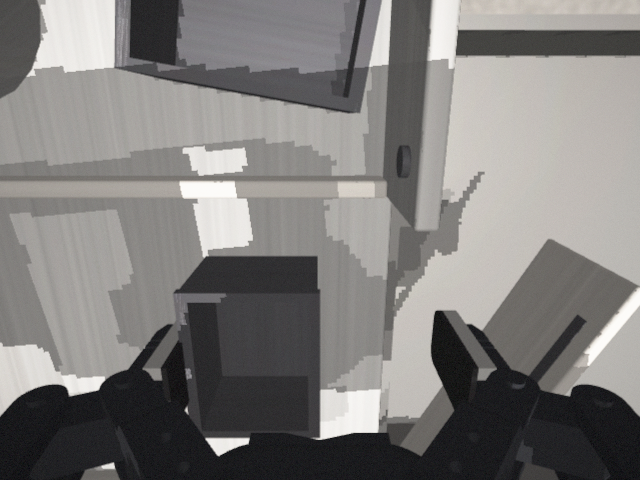

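Call:
{"api": "apply_moves", "payload": {"plan": [[0,0.009,0,0,0,0,-1],[0,0.009,0,0,0,0,-1],[0,0.009,0,0,0,0,-1],[0,0.009,0,0,0,0,-1],[0,0.009,0,0,0,0,-1],[0,0.007,0,0,0,0,-1],[0,0.006,0,0,0,0,-1],[0,0.006,0,0,0,0,-1]]}}

```text
t: 5.7
tcp_pos: [0.6437, 0.0866, 0.0794]
tool_rot: [0.741, 0.672, 0.0, 0.0]
force: [-1.2, 0.5, 0.3]
finger_gap: 0.999
gripper_force: 0.3
```

```bash
python3 pos.py; python3 -c "
from h import *
cv2.imwrite('pics/w3.png',snapshot('wrist')[:,:,::-1])"
```

```text
t 5.7 tcp [0.6437 0.0866 0.0794] hatch [0.036  0.0081] z-deck -0.0056
tooly yaw -0.097 zaxis [ 0.001 -0.    -1.   ] F [-1.23  0.53  0.34] gap 0.999353401931956
tool shift to tin [-1.0e-04 -1.4e-01 -2.0e-04]
```

View pics/w3.png

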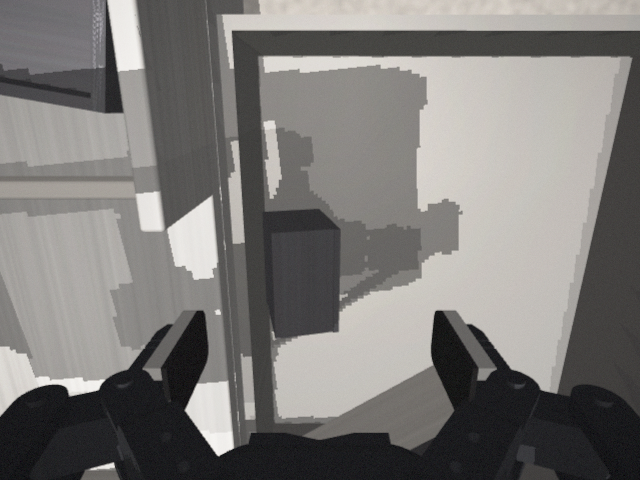

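The tin (pixels 265–340, 210–335) lies in the tub, well below the flap. I'll lift straight up.

Call:
{"api": "apply_moves", "payload": {"plan": [[0,0,-0.02,0,0,0,-1],[0,0,-0.03,0,0,0,-1],[0,0,-0.03,0,0,0,-1],[0,0,-0.03,0,0,0,-1],[0,0,-0.03,0,0,0,-1],[0,-0.02,0,0,0,0,-1],[0,-0.02,0,0,0,0,-1],[0,0,0,0,0,0,-1]]}}

```text
t: 6.75
tcp_pos: [0.602, 0.0907, 0.2209]
tool_rot: [0.74, 0.672, 0.0, 0.0]
force: [0.6, 0.5, 0.1]
finger_gap: 1.0
gripper_force: 0.0
```

Call:
{"api": "apply_moves", "payload": {"plan": [[0,0,0,0,0,0,-1],[0,0,0,0,0,0,-1],[0,0,0,0,0,0,-1],[0,0,0,0,0,0,-1],[0,0,0,0,0,0,-1],[0,0,0,0,0,0,-1],[0,0,0,0,0,0,-1],[0,0,0,0,0,0,-1]]}}

```text
t: 7.75
tcp_pos: [0.6029, 0.0905, 0.2193]
tool_rot: [0.741, 0.672, 0.0, -0.0]
force: [-0.6, -0.7, 1.0]
finger_gap: 0.994
gripper_force: 0.0
```

```bash
python3 pos.py; python3 -c "
from h import *
cv2.imwrite('pics/w4.png',snapshot('wrist')[:,:,::-1])"
```

```text
t 7.75 tcp [0.6029 0.0905 0.2193] hatch [-0.0049  0.0081] z-deck 0.1343
tooly yaw -0.097 zaxis [-0.  0. -1.] F [-0.63 -0.69  1.01] gap 0.9943883535640021
tool shift to tin [-0.0001 -0.0991  0.    ]
```

View pics/w4.png

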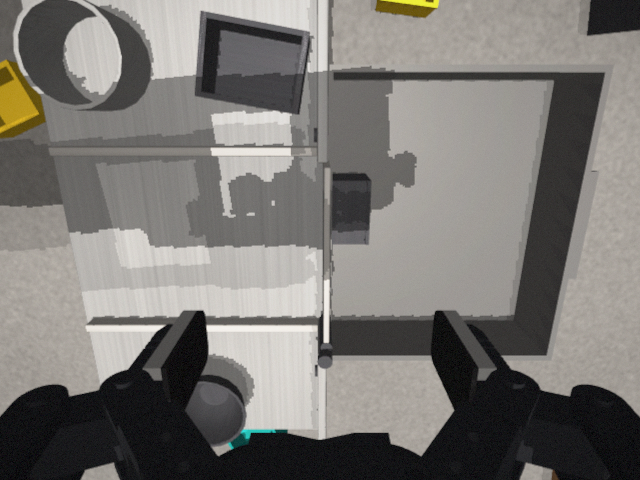

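The picture shows the flap lying in line with the panel (column ~326, rows 165–310). The tin is at rest inside the tub (331–371, 173–245), and the other bakeware is untouched.

```bash
python3 -c "
from station import *
print(sign_off())"
```

```text
the job is handed in; nothing more can be done
None
```

I handed the job in: one finger held the flap open while the other pushed the tin off the deck; the last picture shows the tin in the tub and the flap shut, but sign-off returned no verdict.

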